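# Probe the lamp-housing spacers and draw out the blind ones

## Task

The four aluminium spacers for the microscope's lamp housing, standing in the back bays of the sorting tray, should be bored right through, but some were left blind and look just the same from outside. Take the pin probe from its wooden stand and work along the row from the robot's left to its right so that none is missed, feeling down every bore with the pin, and with the probe slide each blind spacer out of its bay (at once or afterwards) until it stands wholly in the front lane of the tray; leave the sound ones standing where they are. They have been degreased, so move them with the probe only, sliding and upright, never touched by the gripper; do not disturb the loose lens parts and screws standing nearby, and finish with the probe let go, upright in its stand again and down to its collar.

Things in the scene. Friction and masses are not known exactly. Their poses are not given: they have to be found in the camera images.
- tray: Open dark-grey anodised aluminium sorting tray fixed to the bench, 126 (x) x 200 (y) mm. Origin: centre of its underside; x points to the back, z up; floor at z = 4 mm, rim and ribs up to z = 16 mm. The back holds four bays 44 mm wide and 44 mm deep side by side, parted by 6 mm ribs (x = 16 to 60 mm) and open to the front lane, which runs along the whole tray from x = -60 to x = 16 mm.
- bay_1 (a point): Centre of the floor of bay 1 (at the tray's +y end, the robot's left); axes as the tray's. One spacer stands exactly centred in each bay: a plain bright aluminium cylinder 36 mm in diameter, 30 mm high, 75 g or so, with an upright central bore 12 mm wide, open at the top. A sound spacer is bored right through (the pin reaches the tray floor), a blind one is bored only 16 mm deep. How many are blind and where is not told. The rules call them blind_.. and sound_..
- bay_2 (a point): Centre of the floor of bay 2; axes as the tray's. Holds a spacer as in bay 1.
- bay_3 (a point): Centre of the floor of bay 3; axes as the tray's. Holds a spacer as in bay 1.
- bay_4 (a point): Centre of the floor of bay 4 (at the -y end, the robot's right); axes as the tray's. Holds a spacer as in bay 1.
- stand: Wooden block fixed to the bench, 70 x 70 mm, 62 mm high, z up. Origin: centre of its underside. A vertical hole 14 mm wide and 56 mm deep goes down from the centre of its top; the probe's pin hangs in it.
- probe_grip (a point): Centre of the probe's handle. The probe is a straight upright tool, 60 g: from the tip up, a round steel pin 6 mm thick and 50 mm long with a rounded end, a collar 26 mm wide and 4 mm thick, and a hexagonal dark steel handle 16 mm across flats and 58 mm long, capped with 2 mm of aluminium. This point is 83 mm above the tip and 29 mm above the collar; its z runs up the probe, its x is square to a pair of flats.
- probe_tip (a point): Tip of the probe's pin, on its axis; axes as probe_grip. In the stand the collar rests on the block's top, so that the tip is 12 mm above the bench.
- objective_mid (a point): Bystander: half-way up a black microscope objective, 25 mm wide and 42 mm high, standing on the bench beside the tray.
- eyepiece_mid (a point): Bystander: half-way up an eyepiece, 34 mm wide and 48 mm high, standing on the bench behind the tray.
- bolt_1_mid (a point): Bystander: 20 mm up a dark cap screw, 16 mm wide and 50 mm high, standing on its head in front of the stand.
- bolt_2_mid (a point): Bystander: a second such screw beside it.
Not all that is in view belongs to the job. There is more than one size of the tray; the job needs the larger.

How it is judged:
By the outcome, as a careful person would: the job done as asked, in the order asked, and still so for the second after the job is handed in, with the robot touching nothing.
It also fails if it takes over 67 s, if anything falls off the work surface, if the arm or the gripper's body presses on something with over 40 N, if the wrist force passes 120 N, or if a joint passes its speed limit or range.

## Robot

A 7-joint arm with a two-finger parallel gripper is mounted at the origin on the work surface. World frame = base frame: x ahead of the robot, y to its left, z up, the work surface at z = 0. Lengths are in mm, angles in degrees, forces in N, time in s.
With the tool pointing down it reaches from about 400 to 900 mm from the base axis. Payload 5.6 kg.
Tool frame: the origin (TCP) lies at the very end of the fingers, on their centre line; the grasp point (between the pads) lies env.grip_point_offset behind it (env.grip_point_offset is the distance from the TCP to the grasp point, in mm); x points along the fingers, y is the direction in which the jaws open and shut, and the axes are right-handed (so a half turn about x gives the same grasp; the last joint's range is limited). The gripper opens to 92 mm and grips with 3 to 60 N. Pads are 20 mm wide; open, the fingers measure 128 mm over their backs; the gripper's body (75 mm by 189 mm) begins 69 mm behind the grasp point.
Start: joints at [72.594, 26.786, -0.665, 91.828, 0.344, 61.387, -3.226], TCP at [167.562, -628.038, 214.592] pointing down, gripper open.
Joint ranges: [-144.91, 144.91], [-17.63, 115.5], [-89.93, 88.59], [15.96, 139.68], [-74.01, 254.01], [8.47, 105.57], [-167.45, 167.45]. Speed limits (degrees/s): [147.25, 147.25, 180, 180, 180, 180, 180].

## Interface

Orientations are given as [roll, pitch, yaw] about the fixed x, y, z axes, in that order (R = Rz(yaw) Ry(pitch) Rx(roll)).
In Python, from rig import get_state, eyes, workorder, env gives the robot as it stands.
- The arm moves only by the tool jog_arm, never from a script. Its argument "increments" is a list of rows, each an object with "offset": the shift along the tool's x, y, z in mm, a list of three; "spin": the turn about the tool's x in rad. In form: [{"offset": [x, y, z], "spin": spin}, ...]. A call has 1 to 12 rows; each row is the pose to reach, as a shift and turn from the pose measured when the call began, along the tool's axes at that moment; what a row does not reach only later rows make up. A row lasts 1/8 s, in which the tool goes at most 62.5 mm and 10.7 degrees, less where a joint would pass 70% of its speed; a pose out of reach is approached as far as the arm can. A call with a gripper value outside its range is refused whole. "fingers" is the finger opening in mm, from 0 to 91.9, set as the call begins (left out, the last holds). The fingers move at their own pace and stop on an object; "newtons" is the grip in N (left out, the last holds). Time passes only in rows, so rows that repeat a pose let the fingers close. It gives the time, the measured TCP pose, the force and the opening at its end, in the units of the state.
- get_state(): the state, without advancing time (a new reading comes with each control period).
- eyes.capture(name): name is "scene" or "top"; returns a dict with "image" (400x640x3 uint8, blue, green, red), "range_z" (400x640 float32, mm along the optical axis (not along the pixel's ray), 0 where there is no reading), "camera_matrix" (3x3 intrinsics, pixels), "dist_coeffs" ([k1, k2, p1, p2, k3] as OpenCV has them; the pictures are not rectified), "rvec" (rotation vector, rad) and "tvec" (3), from world to camera coordinates, as OpenCV has them. Camera axes: x right, y down, z forward; pixel columns grow to the right and rows downward; lengths in mm; the calibration is good to about 2 mm. A picture is of the moment at which its call begins.
- workorder.finish_job(): hands the job in, once; it reports no verdict.
Trained networks look in the newest picture that a camera, given by its name, has taken for a name from the list of things; names that differ only in an ending like _2 or _b are one class to them, and where a whole thing is asked for, a point or a joint stands for the part that bears it (a point fixed in the world has none). Each returns a list of dicts, best first, with "p" (0 to 1); they miss things now and then, are a little off and sometimes report something else, mostly with a low value. They report only what shows in the picture. A call takes as long as a camera call. They do not tell look-alikes from the thing itself.
- eyes.find_in(label, camera): "centre" ([x, y, z] in mm, in world coordinates, good to about 4 mm: the middle of the surface that is visible of it).
- eyes.pinpoint(label, camera): "centre" ([x, y, z] in mm, in world coordinates, good to about 4 mm: a listed point, or the origin of a listed thing).
The state is a dict: "time": time; "qpos": joint angles; "joint_vel": joint speeds; "tau": joint torques, N m; "tool_pos": TCP position; "orientation": TCP orientation; "ft_force": force on the tool from outside, world axes, zero at the start; "moment": the same for the moment, N m; "width": opening from 0.0 (shut) to 1.0 (fully open).
Only numpy, scipy, OpenCV 4.12 (cv2) and the standard library are available. Lean on these libraries where they do the work, as an engineer would, in place of code of your own. Each camera call takes 0.05 s, during which the arm holds its last target.

## Working session

There is one attempt and no reset: what is moved stays moved. The work goes in short steps, Python scripts to look and compute and a tool call to move; the robot and the scene stay as the last step left them, time stands still between calls to the robot, and variables do not carry over. Pictures are saved under pics/ and viewed, and the job is handed in when it is done.

Besides the shell and the picture viewer there is one more tool, called as name([rows], argument=value, ...), one row to a line, values as JSON. jog_arm: Moves the arm, as the interface text tells. Its arguments: {"type":"object","properties":{"increments":{"type":"array","items":{"type":"object","properties":{"offset":{"type":"array","items":{"type":"number"}},"spin":{"type":"number"}}}},"fingers":{"type":"number"},"newtons":{"type":"number"}},"required":["increments"]}

```bash
ls; mkdir -p pics; python3 - <<'E'
from rig import get_state, eyes, workorder, env
import cv2
print(get_state()); print(env.grip_point_offset, [a for a in dir(env) if a[0]!='_'])
for n in ("scene","top"):
    c=eyes.capture(n); cv2.imwrite(f"pics/{n}0.png",c["image"])
    print(n,c["camera_matrix"],c["dist_coeffs"],c["rvec"],c["tvec"])
    for l in ["tray","bay_1","bay_4","stand","probe_grip","probe_tip","objective_mid","eyepiece_mid","bolt_1_mid"]:
        print(l,[(round(r["p"],2),[round(float(v)) for v in r["centre"]]) for r in eyes.pinpoint(l,n)])
E
```

```text
pics
{'time': 0.0, 'qpos': array([72.59473752, 26.83487443, -0.66314935, 91.88231286,  0.34466206,
       61.38528373, -3.22582633]), 'joint_vel': array([-0.02824965,  0.08309102,  0.03683857,  0.02906661,  0.06189602,
       -0.07936044,  0.00744173]), 'tau': array([ 2.35810548e-04, -5.20567489e+01, -1.22108840e-02, -2.43754828e+01,
       -5.66141156e-02,  1.72541355e-02,  1.76876397e-04]), 'tool_pos': array([ 167.34966651, -627.47698068,  213.64302767]), 'orientation': array([-85.10954459,  89.89946078, 109.82722657]), 'ft_force': array([ 0.0130383 ,  0.12463958, -0.62403385]), 'moment': array([-0.01658038,  0.01109335,  0.02018477]), 'width': 0.9977611083023655}
18.700000000000003 ['MotionError', 'grip_point_offset']
scene [[410.08119027   0.         319.38265923]
 [  0.         410.08119027 196.03956781]
 [  0.           0.           1.        ]] [-0.03503107  0.          0.          0.          0.        ] [ 0.82923949  2.64879188 -0.9456515 ] [ 402.73929203 -214.4423817   994.98746277]
tray [(0.77, [519, -89, -4]), (0.73, [334, -50, 1]), (0.54, [530, 238, 23])]
bay_1 [(0.95, [
[... 897 characters left out ...]
 545.36223072 877.82175758]
tray [(0.94, [522, -94, 0]), (0.62, [533, 237, 16]), (0.58, [338, -45, -2])]
bay_1 [(0.97, [361, -42, 6]), (0.94, [369, -5, 2]), (0.83, [562, -69, 6]), (0.83, [353, -106, 5]), (0.8, [553, -169, 2]), (0.77, [362, -72, 2]), (0.7, [563, -19, 5]), (0.66, [557, -119, 5])]
bay_4 [(0.97, [361, -42, 6]), (0.94, [369, -5, 2]), (0.83, [562, -69, 6]), (0.83, [353, -106, 5]), (0.8, [553, -169, 2]), (0.77, [362, -72, 2]), (0.7, [563, -19, 5]), (0.66, [557, -119, 5])]
stand [(0.84, [616, 214, 2])]
probe_grip [(0.59, [615, 208, 91])]
probe_tip []
objective_mid [(0.46, [524, -91, -3]), (0.43, [530, 38, 22])]
eyepiece_mid [(0.6, [623, -36, 24])]
bolt_1_mid [(0.39, [532, 202, 20])]
```

View pics/scene0.png

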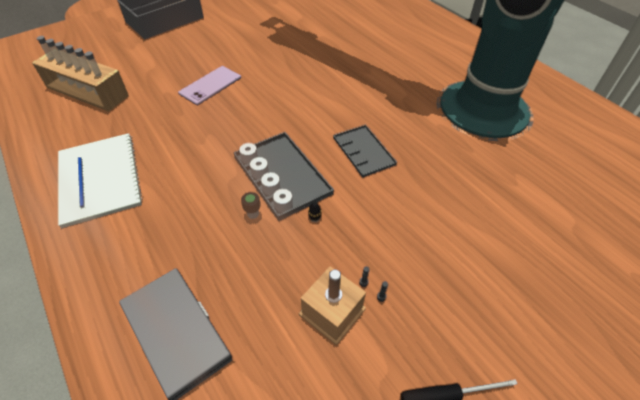

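View pics/top0.png

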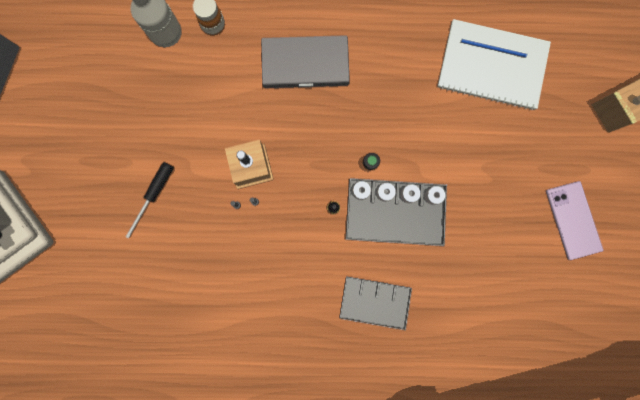

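The scene view shows the large tray (~285,175) with four spacers. The probe is in its stand (~333,285), with the two screws (~365,275 and ~383,290) and the objective (~315,210) nearby. The eyepiece is at (~250,203), and the smaller decoy tray at (~365,150). In the top view, the large tray is at (396,212) and the stand at (248,162). Next I'll measure precisely.

```bash
cat > h.py <<'E'
import numpy as np, cv2
from rig import get_state, eyes, workorder, env
from scipy.spatial.transform import Rotation as R
def rays(c,uv):
    uv=np.array(uv,float).reshape(-1,1,2)
    n=cv2.undistortPoints(uv,c["camera_matrix"],np.array(c["dist_coeffs"])).reshape(-1,2)
    M=cv2.Rodrigues(np.array(c["rvec"]))[0]; t=np.array(c["tvec"]).ravel()
    d=np.c_[n,np.ones(len(n))]@M; o=-M.T@t
    return o,d
def atz(c,uv,z):
    o,d=rays(c,uv); s=(z-o[2])/d[:,2]; return o+d*s[:,None]
def proj(c,p):
    return cv2.projectPoints(np.array(p,float).reshape(-1,3),np.array(c["rvec"]),np.array(c["tvec"]),c["camera_matrix"],np.array(c["dist_coeffs"]))[0].reshape(-1,2)
def rot(s=None):
    s=s or get_state(); return R.from_euler('xyz',s["orientation"],degrees=True).as_matrix()
def off(target,s=None):
    s=s or get_state(); return rot(s).T@(np.array(target)-s["tool_pos"])
E
python3 - <<'E'
from h import *
import pickle
C={n:eyes.capture(n) for n in("scene","top")}; pickle.dump(C,open("C0.pkl","wb"))
bays=[(563,-20),(561,-69),(557,-118),(554,-169)]
for n,c in C.items():
    g=cv2.cvtColor(c["image"],cv2.COLOR_BGR2GRAY)
    for b in bays:
        u,v=proj(c,[*b,34])[0]; u,v=int(round(u)),int(round(v)); r=14
        p=g[v-r:v+r,u-r:u+r]; p=cv2.resize(p,None,fx=4,fy=4,interpolation=cv2.INTER_CUBIC)
        m=(p>140).astype(np.uint8)
        cs,h=cv2.findContours(m,cv2.RETR_CCOMP,cv2.CHAIN_APPROX_NONE)
        o=[]
        for i,k in enumerate(cs):
            if len(k)<20: continue
            e=cv2.fitEllipse(k); uv=[(e[0][0]+.5)/4-.5+u-r,(e[0][1]+.5)/4-.5+v-r]
            w=atz(c,[uv],34)[0]; o.append((h[0][i][3]>=0,np.round(uv,1),np.round(w[:2],1),np.round(e[1],0)/4))
        print(n,b,o)
    for nm,q in(("tray",(522,-94,10)),("probe",(615,209,120))):
        u,v=map(int,proj(c,q)[0]); r=40 if nm=="probe" else 70
        cv2.imwrite(f"pics/{n}_{nm}.png",cv2.resize(c["image"][max(0,v-r):v+r,max(0,u-r):u+r],None,fx=560/2/r,fy=560/2/r,interpolation=cv2.INTER_CUBIC)); print(nm,u-r,v-r)
E
python3 -c "
import cv2,numpy as np
a=[cv2.resize(cv2.imread(f'pics/{n}_{m}.png'),(400,300) if 0 else (300,300)) for m in('probe','tray') for n in('scene','top')]
cv2.imwrite('pics/m1.png',np.vstack([np.hstack(a[:2]),np.hstack(a[2:])]))"
```

```text
scene (563, -20) [(np.False_, array([282.1, 195.8]), array([564. , -18.4]), array([15.5 , 19.25])), (np.True_, array([282.1, 195.6]), array([564. , -18.7]), array([4. , 5.5])), (np.False_, array([271.9, 183. ]), array([563.5, -56.9]), array([ 5.5, 12.5]))]
scene (561, -69) [(np.False_, array([279.8, 190.6]), array([560.9, -31.8]), array([ 4.25, 10.75])), (np.False_, array([269.8, 178.9]), array([561.4, -68.3]), array([14.5 , 18.75])), (np.True_, array([269.7, 178.8]), array([561.6, -68.5]), array([3.5, 5. ])), (np.False_, array([260. , 166.9]), array([ 561.3, -107. ]), array([ 5.5, 12.5]))]
scene (557, -118) [(np.False_, array([268.2, 174.3]), array([557.9, -80.5]), array([ 5. , 12.5])), (np.False_, array([258.2, 163.1]), array([ 559. , -118.2]), array([13.5, 18. ])), (np.True_, array([258.1, 163.1]), array([ 559.1, -118.5]), array([3.  , 4.75])), (np.False_, array([249.3, 151.4]), array([ 557.6, -158. ]), array([ 6.  , 12.75]))]
scene (554, -169) [(np.False_, array([257. , 159.2]), array([ 555.6, -129.4]), array([ 5.25, 12.75])), (np.False_, array([252.2, 137.1]), array([ 531.7, -19
[... 1793 characters left out ...]
])), (np.False_, array([398.1, 198.6]), array([547.1, -92.3]), array([1.5 , 4.25])), (np.False_, array([411.5, 192.8]), array([ 559.3, -119. ]), array([17.5, 18.5])), (np.True_, array([412. , 192.8]), array([ 559.4, -120.2]), array([4.25, 5.25])), (np.False_, array([418.4, 180.2]), array([ 585.1, -133.1]), array([0.75, 2.  ])), (np.False_, array([400.4, 180.1]), array([584.6, -97. ]), array([1.25, 4.  ]))]
top (554, -169) [(np.False_, array([447.9, 208.1]), array([ 529.8, -191.8]), array([2.25, 3.5 ])), (np.False_, array([436.4, 194.6]), array([ 556.6, -169. ]), array([17.5 , 18.25])), (np.True_, array([436.4, 194.5]), array([ 556.8, -169.1]), array([5.5 , 5.75]))]
tray 326 142
probe 201 114
```

View pics/m1.png

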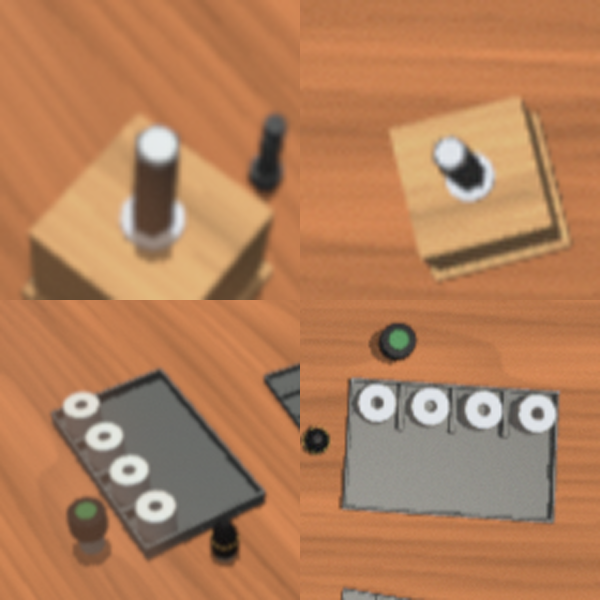

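The crops show the probe's cap and pale collar on the stand, and the four bright rings with dark bores. The two cameras agree to about 1.5 mm. I'll refine by fitting the known 50 mm bay layout, and measure the probe cap.

```bash
python3 - <<'E'
from h import *
import pickle
from scipy.optimize import least_squares
C=pickle.load(open("C0.pkl","rb"))
def circ(c,p,rad,z,thr,sat=None):
    im=c["image"]; u,v=map(int,np.round(proj(c,[*p,z])[0])); r=14
    hsv=im[v-r:v+r,u-r:u+r].astype(np.float32).min(axis=2)
    q=cv2.resize(hsv,None,fx=6,fy=6,interpolation=cv2.INTER_CUBIC)
    n,l,st,ce=cv2.connectedComponentsWithStats((q>thr).astype(np.uint8))
    best=None
    for i in range(1,n):
        if st[i,4]<300: continue
        k=cv2.findContours((l==i).astype(np.uint8),cv2.RETR_EXTERNAL,cv2.CHAIN_APPROX_NONE)[0][0]
        e=cv2.fitEllipse(cv2.convexHull(k)); uv=np.array([(e[0][0]+.5)/6-.5+u-r,(e[0][1]+.5)/6-.5+v-r])
        d=np.linalg.norm(uv-[u,v])
        if best is None or d<best[0]: best=(d,uv,np.array(e[1])/6)
    return (atz(c,[best[1]],z)[0][:2],best[2]) if best else (np.array([np.nan]*2),0)
bays=[(564,-19),(561.5,-69),(559,-119),(556.5,-169)]
for n,c in C.items():
  for thr in(170,190,205):
    P=[circ(c,b,18,34,thr) for b in bays]
    print(n,thr,[(np.round(p,1).tolist(),np.round(s,1)) for p,s in P])
    P=np.array([p for p,_ in P])
    if np.isnan(P).any(): continue
    def f(x): 
        a=x[2]; return (np.array([[x[0]-np.sin(a)*s,x[1]+np.cos(a)*s] for s in(75,25,-25,-75)])-P).ravel()
    s=least_squares(f,[560,-94,0]); print("  centre",s.x[:2].round(1),"yaw",np.degrees(s.x[2]).round(2),"res",s.fun.round(1))
  for thr in(150,170,190): print("cap",n,thr,circ(c,(615,209),8,126,thr))
  for thr in(170,190): print("collar",n,thr,circ(c,(615,209),13,66,thr))
# joint stereo triangulation using top range too
c=C["top"]
u,v=map(int,proj(c,(615,209,126))[0]); print(c["range_z"][v-3:v+4,u-3:u+4].round())
E
```

```text
scene 170 [([564.0, -18.3], array([14.4, 18.3])), ([561.4, -68.2], array([13.5, 17.6])), ([559.0, -118.0], array([12.5, 16.9])), ([556.8, -167.6], array([11.3, 16.1]))]
  centre [560.3 -93. ] yaw -2.79 res [-0.1  0.2  0.1  0.1  0.1  0.  -0.1 -0.3]
scene 190 [([564.1, -18.2], array([13.6, 17.5])), ([561.4, -68.2], array([12.7, 17. ])), ([559.0, -118.0], array([11.8, 16.2])), ([556.8, -167.6], array([10.4, 15.4]))]
  centre [560.3 -93. ] yaw -2.8 res [-0.1  0.1  0.2  0.2  0.1  0.  -0.1 -0.4]
scene 205 [([564.1, -18.2], array([12.9, 16.9])), ([561.3, -68.1], array([12. , 16.4])), ([558.9, -117.9], array([11.1, 15.6])), ([556.6, -167.5], array([ 9.4, 14.8]))]
  centre [560.2 -92.9] yaw -2.85 res [-0.1  0.2  0.2  0.1  0.1  0.  -0.1 -0.3]
cap scene 150 (array([612.7389331, 209.2197244]), array([ 9.52185885, 10.54991213]))
cap scene 170 (array([612.71781312, 209.24949335]), array([8.9202315 , 9.91470909]))
cap scene 190 (array([612.70754386, 209.25909541]), array([8.3485597 , 9.25660324]))
collar scene 170 (array([620.99499726, 203.50426201]), array([3.22861067, 9.63252767]))
collar scene 1
[... 803 characters left out ...]
.  -0.1]
cap top 150 (array([613.75225395, 209.45789269]), array([7.75248464, 8.32568868]))
cap top 170 (array([613.61424829, 209.45795917]), array([7.19376755, 7.75870577]))
cap top 190 (array([613.58787467, 209.46930228]), array([6.63174311, 7.12520917]))
collar top 170 (array([612.75077712, 208.72953664]), array([12.16852315, 13.45692062]))
collar top 190 (array([612.86142246, 208.87535123]), array([11.7345225 , 12.88874435]))
[[876. 878. 878. 877. 814. 880. 879.]
 [875. 877. 813. 814. 813. 814. 874.]
 [815. 812. 811. 811. 816. 811. 815.]
 [814. 811. 811. 811. 811. 809. 815.]
 [812. 812. 810. 814. 811. 811. 812.]
 [812. 812. 811. 811. 809. 811. 812.]
 [811. 812. 813. 812. 811. 812. 810.]]
```

```bash
python3 - <<'E'
from h import *
M=rot(); print(M.round(3)); print(off([613,209,220]).round(1)); 
E
```

```text
[[-0.     0.258 -0.966]
 [-0.    -0.966 -0.258]
 [-1.     0.     0.   ]]
[  -5.5 -693.9 -646.1]
```

jog_arm([
  {"offset":[-6,-694,-646],"spin":0.311},
  {"offset":[-6,-694,-646],"spin":0.311},
  {"offset":[-6,-694,-646],"spin":0.311},
  {"offset":[-6,-694,-646],"spin":0.311},
  {"offset":[-6,-694,-646],"spin":0.311},
  {"offset":[-6,-694,-646],"spin":0.311},
  {"offset":[-6,-694,-646],"spin":0.311},
  {"offset":[-6,-694,-646],"spin":0.311},
  {"offset":[-6,-694,-646],"spin":0.311},
  {"offset":[-6,-694,-646],"spin":0.311},
  {"offset":[-6,-694,-646],"spin":0.311},
  {"offset":[-6,-694,-646],"spin":0.311},
], fingers=60)

```text
time: 2.6
tool_pos: [520.7, 35.7, 219.7]
orientation: [163.9, 89.9, -19.0]
ft_force: [1.0, -0.8, 0.1]
width: 0.656
```

```bash
python3 - <<'E'
from h import *
s=get_state();print(s["time"],s["tool_pos"],s["qpos"].round(),rot().round(3)); print(off([613.2,209.3,150]).round(1)); 
E
```

```text
2.6 [520.69374948  35.71748458 219.69389923] [  13.   16.  -24.  108.    8.   57. -108.] [[ 0.001 -0.051 -0.999]
 [-0.    -0.999  0.051]
 [-1.     0.    -0.001]]
[  69.7 -178.1  -83.5]
```

jog_arm([
  {"offset":[0,-60,-28],"spin":0},
  {"offset":[0,-120,-56],"spin":0},
  {"offset":[20,-178,-83.5],"spin":0},
  {"offset":[60,-178,-83.5],"spin":0},
  {"offset":[70,-178,-83.5],"spin":0},
  {"offset":[70,-178,-83.5],"spin":0},
  {"offset":[70,-178,-83.5],"spin":0},
])

```text
time: 3.48
tool_pos: [614.2, 208.2, 151.7]
orientation: [-178.9, 89.8, -1.9]
ft_force: [0.1, -0.4, 0.5]
width: 0.653
```

```bash
python3 - <<'E'
from h import *
s=get_state();print(s["time"],s["tool_pos"],s["qpos"].round(),s["joint_vel"].round(1)); print(off([613.2,209.3,77]).round(1)); 
for n in("scene","top"):
    c=eyes.capture(n); u,v=map(int,proj(c,(613,209,130))[0]); r=50
    cv2.imwrite(f"pics/{n}_1.png",cv2.resize(c["image"][v-r:v+r,u-r:u+r],None,fx=4,fy=4,interpolation=cv2.INTER_CUBIC))
cv2.imwrite("pics/m2.png",np.hstack([cv2.imread(f"pics/{n}_1.png") for n in("scene","top")]))
E
```

```text
3.475 [614.20675677 208.17328287 151.6818944 ] [  -5.   33.  -24.   94.   15.   56. -127.] [ 0.  -0.4 -0.3 -0.2 -0.  -0.3 -0. ]
[74.7 -1.1  1.3]
```

View pics/m2.png

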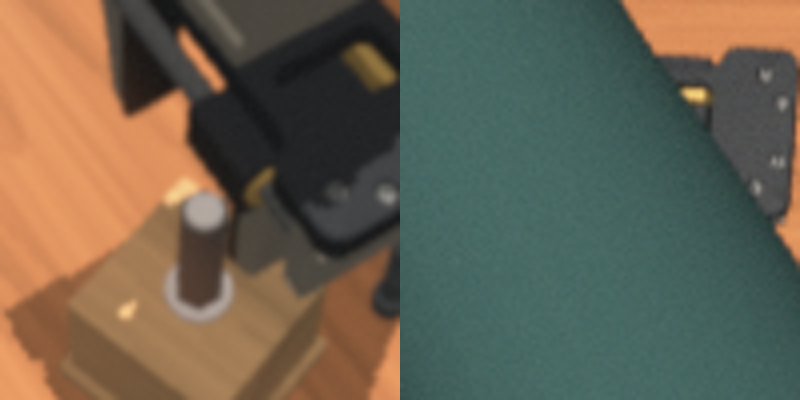

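```bash
python3 - <<'E'
from h import *
import pickle
c=pickle.load(open("C0.pkl","rb"))["scene"]
o,_=rays(c,[[300,200]]); d=o-np.array([613,209,90]); print(o,np.degrees(np.arctan2(d[1],d[0])))
im=c["image"]; u,v=map(int,proj(c,(613,209,95))[0]); r=24
cv2.imwrite("pics/hex.png",cv2.resize(im[v-r:v+r,u-r:u+r],None,fx=12,fy=12,interpolation=cv2.INTER_CUBIC))
E
```

```text
[790.53862734 420.80153947 629.41184176] 50.02921632010741
```

View pics/hex.png

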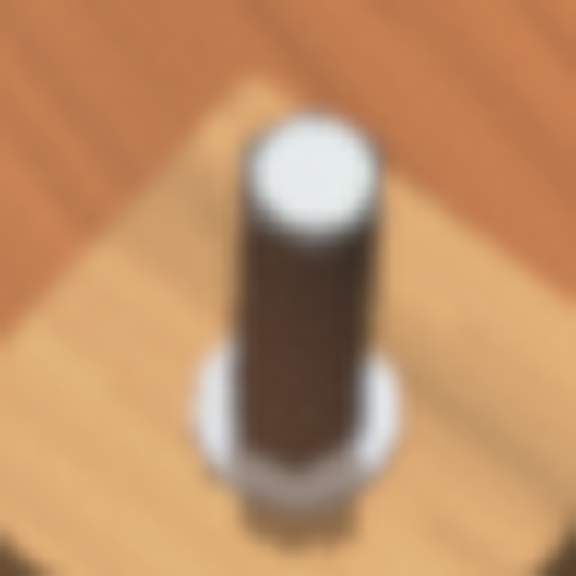

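jog_arm([
  {"offset":[25,-1,1],"spin":0},
  {"offset":[55,-1,1],"spin":0},
  {"offset":[75,-1,1],"spin":0},
  {"offset":[75.5,-1,1],"spin":0},
  {"offset":[75.5,-1,1],"spin":0},
])

```text
time: 4.2
tool_pos: [614.2, 209.8, 77.3]
orientation: [-169.2, 89.7, 7.8]
ft_force: [0.4, 0.3, 0.7]
width: 0.655
```

jog_arm([
  {"offset":[0,0,0],"spin":0},
  {"offset":[0,0,0],"spin":0},
  {"offset":[0,0,0],"spin":0},
  {"offset":[0,0,0],"spin":0},
  {"offset":[0,0,0],"spin":0},
  {"offset":[0,0,0],"spin":0},
], fingers=0, newtons=45)

```text
time: 4.95
tool_pos: [614.3, 209.8, 77.3]
orientation: [-169.7, 89.7, 7.3]
ft_force: [-0.2, 0.4, 0.9]
width: 0.171
```

jog_arm([
  {"offset":[-10,0,0],"spin":0},
  {"offset":[-35,0,0],"spin":0},
  {"offset":[-62,0,0],"spin":0},
  {"offset":[-75,0,0],"spin":0},
  {"offset":[-75,0,0],"spin":0},
])

```text
time: 5.58
tool_pos: [614.4, 210.0, 153.4]
orientation: [-167.6, 89.6, 9.4]
ft_force: [0.0, 0.2, -0.2]
width: 0.171
```

```bash
python3 - <<'E'
from h import *
s=get_state();print(s["time"],s["tool_pos"],s["ft_force"]); print(off([564.15+1.1,-18.6+.4,135]).round(1)); 
E
```

```text
5.575 [614.38382585 209.96649539 153.39388002] [ 0.01296333  0.2122685  -0.20655016]
[ 17.8 230.5  37.2]
```

jog_arm([
  {"offset":[0,50,8],"spin":0},
  {"offset":[0,108,18],"spin":0},
  {"offset":[0,166,27],"spin":0},
  {"offset":[5,215,35],"spin":0},
  {"offset":[18,230.5,37],"spin":0},
  {"offset":[18,230.5,37],"spin":0},
  {"offset":[18,230.5,37],"spin":0},
])

```text
time: 6.45
tool_pos: [565.7, -15.8, 134.5]
orientation: [-156.6, 89.6, 20.6]
ft_force: [-0.7, 0.3, -0.5]
width: 0.169
```

```bash
python3 - <<'E'
from h import *
import pickle
s=get_state();print(s["time"],s["tool_pos"],s["ft_force"].round(2),s["joint_vel"].round(1)); print(off([564.15+1.1,-18.6+.4,95]).round(1)); print(rot(s).round(4))
for n in("scene","top"):
    c=eyes.capture(n); pickle.dump(c,open(f"C1{n}.pkl","wb"));u,v=map(int,proj(c,(563,-18,60))[0]); r=50
    cv2.imwrite(f"pics/{n}_2.png",cv2.resize(c["image"][v-r:v+r,u-r:u+r],None,fx=4,fy=4,interpolation=cv2.INTER_CUBIC)); print(u-r,v-r)
cv2.imwrite("pics/m3.png",np.hstack([cv2.imread(f"pics/{n}_2.png") for n in("scene","top")]))
E
```

```text
6.45 [565.71703545 -15.84309103 134.54718693] [-0.69  0.27 -0.5 ] [-0.5 -0.4 -0.2 -0.4  0.1  0.   0.2]
[39.5  2.5  0.6]
[[ 0.0071 -0.0496 -0.9987]
 [ 0.0027 -0.9988  0.0496]
 [-1.     -0.003  -0.007 ]]
231 136
312 138
```

View pics/m3.png

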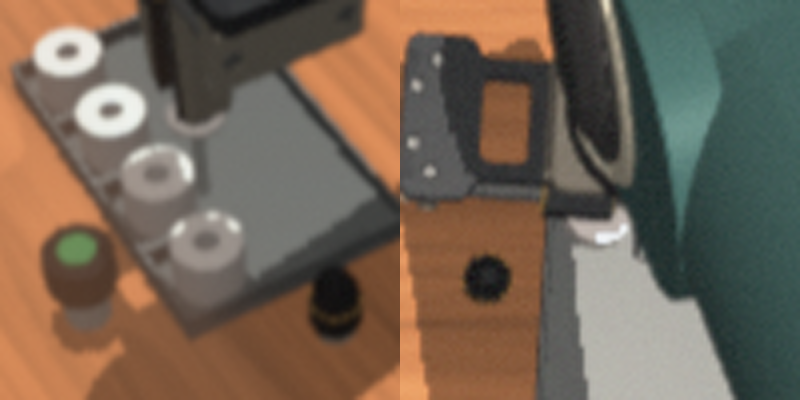

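The scene crop shows the held probe's collar at (195,115) above the tray and spacer 1's bore at (207,240). The top view is blocked by the arm. I'll compare the pin with its predicted position.

```bash
python3 - <<'E'
from h import *
import pickle
c=pickle.load(open("C1scene.pkl","rb")); s=get_state(); Rm=rot(s)
tip=s["tool_pos"]+Rm@[65.3,0.4,0]+np.array([-1.1,0,0]); ax=-Rm[:,0]
P=proj(c,[tip,tip+ax*50]); print(tip,P)
r=28;u,v=map(int,P.mean(0)); f=10
im=cv2.resize(c["image"][v-r:v+r,u-r:u+r],None,fx=f,fy=f,interpolation=cv2.INTER_CUBIC).astype(float)
im=np.clip((im-60)*2,0,255).astype(np.uint8)
im2=im.copy()
for p in P: cv2.circle(im2,tuple(int(x) for x in ((p-[u-r,v-r]+.5)*f)),4,(0,0,255),-1)
cv2.imwrite("pics/pin.png",cv2.resize(np.hstack([im,im2]),(800,400)))
E
```

```text
[565.35667945 -16.13449029  69.64511208] [[280.92417146 184.35911773]
 [279.19519156 165.06853997]]
```

View pics/pin.png

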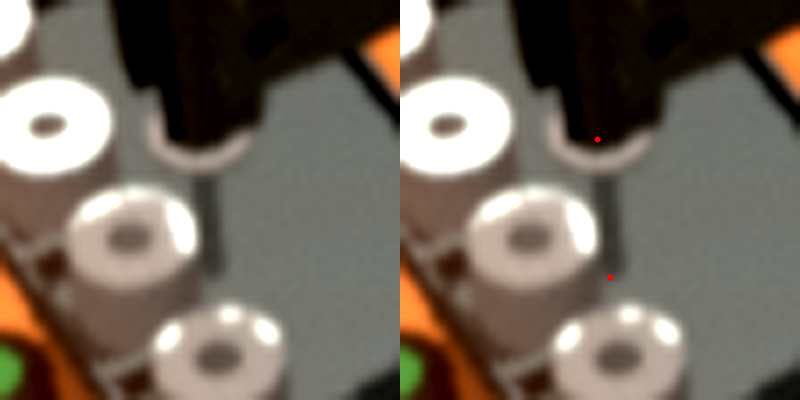

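jog_arm([
  {"offset":[10,2.5,1.2],"spin":0},
  {"offset":[27,2.5,1.2],"spin":0},
  {"offset":[27,2.5,1.2],"spin":0},
  {"offset":[27,2.5,1.2],"spin":0},
])

```text
time: 7.05
tool_pos: [564.8, -18.1, 107.6]
orientation: [-158.9, 89.6, 18.3]
ft_force: [0.6, 0.1, 0.3]
width: 0.171
```

```bash
cat >> h.py <<'E'
BAY=[None,(564.15,-18.6),(561.7,-68.5),(559.2,-118.5),(556.75,-168.4)]
def tip(s=None):
    s=s or get_state(); return s["tool_pos"]+rot(s)@np.array([65.3,0.,0.])+np.array([-0.85,-0.5,0])
def rep(b):
    s=get_state(); t=tip(s); print("t",s["time"],"tip",t.round(1),"F",s["ft_force"].round(2),"q7",s["qpos"][6].round())
    print("to bay",b,(rot(s).T@(np.array([*BAY[b],t[2]])-t)).round(1))
E
python3 -c "
from h import *
rep(1)"
```

```text
t 7.05 tip [564.4 -18.5  42.3] F [0.6  0.1  0.35] q7 -107.0
to bay 1 [-0.   0.1  0.3]
```

jog_arm([
  {"offset":[7,0,0.3],"spin":0},
  {"offset":[14,0,0.3],"spin":0},
  {"offset":[20,0,0.3],"spin":0},
  {"offset":[24,0,0.3],"spin":0},
  {"offset":[26,0,0.3],"spin":0},
  {"offset":[26,0,0.3],"spin":0},
])

```text
time: 7.8
tool_pos: [564.7, -18.0, 81.5]
orientation: [-158.1, 89.6, 19.1]
ft_force: [-0.0, -0.2, -0.7]
width: 0.17
```

```bash
python3 -c "
from h import *
rep(1)"
```

```text
t 7.8 tip [564.3 -18.3  16.2] F [-0.03 -0.16 -0.68] q7 -108.0
to bay 1 [-0.   0.3  0.1]
```

jog_arm([
  {"offset":[4,0.3,0],"spin":0},
  {"offset":[8,0.3,0],"spin":0},
  {"offset":[11,0.3,0],"spin":0},
  {"offset":[12.5,0.3,0],"spin":0},
  {"offset":[13.5,0.3,0],"spin":0},
])

```text
time: 8.43
tool_pos: [564.8, -18.3, 68.5]
orientation: [-160.0, 89.6, 17.2]
ft_force: [-3.2, -0.1, 9.1]
width: 0.171
```

```bash
python3 -c "
from h import *
rep(1)"
```

```text
t 8.425 tip [564.4 -18.6   3.2] F [-3.16 -0.09  9.15] q7 -108.0
to bay 1 [-0.  -0.   0.3]
```

Bay 1 is sound: the pin passed 18 mm freely and met the floor at about 3–4 mm with 9 N. On to bay 2.

jog_arm([
  {"offset":[-12,0,0],"spin":0},
  {"offset":[-26,0,0],"spin":0},
  {"offset":[-39,0,0],"spin":0},
  {"offset":[-40,0,0],"spin":0},
  {"offset":[-40,20,0],"spin":0},
  {"offset":[-40,42,0],"spin":0},
  {"offset":[-40,50,0],"spin":0},
  {"offset":[-40,50,0],"spin":0},
  {"offset":[-40,50,0],"spin":0},
])

```text
time: 9.55
tool_pos: [562.0, -67.5, 108.2]
orientation: [-154.9, 89.6, 22.3]
ft_force: [0.4, 0.5, -0.4]
width: 0.171
```

```bash
python3 -c "
from h import *
rep(2)"
```

```text
t 9.55 tip [561.6 -67.9  42.9] F [ 0.44  0.5  -0.38] q7 -101.0
to bay 2 [-0.   0.6 -0.1]
```

jog_arm([
  {"offset":[3,0.6,0],"spin":0},
  {"offset":[10,0.6,0],"spin":0},
  {"offset":[17,0.6,0],"spin":0},
  {"offset":[22,0.6,0],"spin":0},
  {"offset":[25,0.6,0],"spin":0},
  {"offset":[26.5,0.6,0],"spin":0},
  {"offset":[26.5,0.6,0],"spin":0},
])

```text
time: 10.42
tool_pos: [562.1, -68.0, 82.6]
orientation: [-156.9, 89.6, 20.3]
ft_force: [-3.4, -0.3, 4.9]
width: 0.172
```

```bash
python3 -c "
from h import *
rep(2)"
```

```text
t 10.425 tip [561.7 -68.4  17.3] F [-3.43 -0.33  4.91] q7 -102.0
to bay 2 [-0.   0.1 -0. ]
```

Bay 2 is blind, with contact at 17.3 and about 5 N. I'll ease the pin up slightly and draw the spacer into the lane.

jog_arm([
  {"offset":[-2,0,0],"spin":0},
  {"offset":[-2,0,2],"spin":0},
  {"offset":[-2,0,5],"spin":0},
  {"offset":[-2,0,10],"spin":0},
  {"offset":[-2,0,16],"spin":0},
  {"offset":[-2,0,22],"spin":0},
  {"offset":[-2,0,28],"spin":0},
  {"offset":[-2,0,34],"spin":0},
  {"offset":[-2,0,40],"spin":0},
  {"offset":[-2,0,46],"spin":0},
  {"offset":[-2,0,50],"spin":0},
  {"offset":[-2,0,53],"spin":0},
])

```text
time: 11.92
tool_pos: [508.9, -65.4, 84.2]
orientation: [-156.8, 89.6, 20.4]
ft_force: [0.9, -0.8, 0.0]
width: 0.17
```

```bash
python3 - <<'E'
from h import *
rep(2)
c=eyes.capture("scene");u,v=map(int,proj(c,(530,-70,30))[0]); r=50
cv2.imwrite("pics/s4.png",cv2.resize(c["image"][v-r:v+r,u-r:u+r],None,fx=6,fy=6,interpolation=cv2.INTER_CUBIC)); print(u-r,v-r)
E
```

```text
t 11.925 tip [508.5 -65.8  18.9] F [ 0.93 -0.84  0.02] q7 -102.0
to bay 2 [  0.3   0.2 -53.3]
233 122
```

View pics/s4.png

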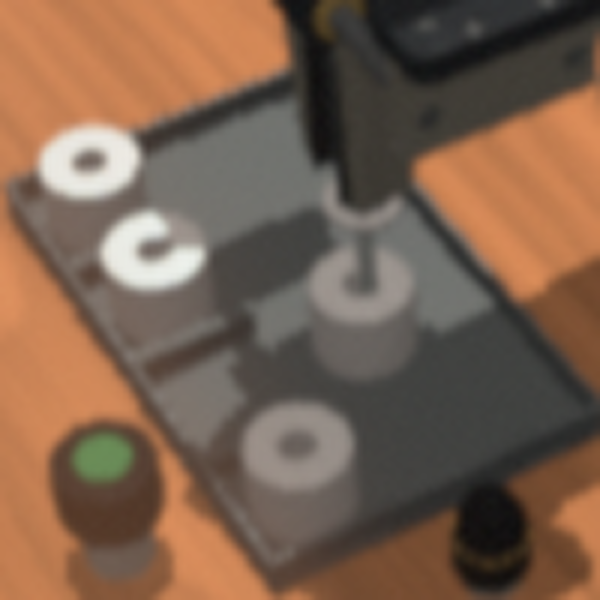

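The scene crop shows spacer 2 upright in the lane at (362,310), with the pin in its bore. I'll slide it a little further, then lift out and go to bay 3.

jog_arm([
  {"offset":[0,0,4],"spin":0},
  {"offset":[0,0,8],"spin":0},
  {"offset":[0,0,10],"spin":0},
  {"offset":[0,0,9],"spin":0},
  {"offset":[0,0,7],"spin":0},
  {"offset":[-8,0,7],"spin":0},
  {"offset":[-20,0,7],"spin":0},
  {"offset":[-28,0,7],"spin":0},
  {"offset":[-28,20,-13],"spin":0},
  {"offset":[-28,45,-43],"spin":0},
  {"offset":[-26,50,-53.3],"spin":0},
  {"offset":[-25,50,-53.3],"spin":0},
])

```text
time: 13.48
tool_pos: [559.2, -117.7, 109.2]
orientation: [-150.0, 89.6, 27.2]
ft_force: [-0.0, 0.6, -1.1]
width: 0.169
```

jog_arm([
  {"offset":[0,0,0],"spin":0},
])

```text
time: 13.6
tool_pos: [558.2, -116.5, 109.1]
orientation: [-138.3, 89.7, 39.0]
ft_force: [-0.2, 0.5, -0.3]
width: 0.175
```

```bash
python3 - <<'E'
from h import *
rep(3)
c=eyes.capture("scene");u,v=map(int,proj(c,(530,-90,30))[0]); r=50
cv2.imwrite("pics/s5.png",cv2.resize(c["image"][v-r:v+r,u-r:u+r],None,fx=6,fy=6,interpolation=cv2.INTER_CUBIC)); print(u-r,v-r)
E
```

```text
t 13.6 tip [ 557.6 -116.8   43.8] F [-0.23  0.51 -0.25] q7 -96.0
to bay 3 [ 0.   1.7 -1.7]
227 116
```

View pics/s5.png

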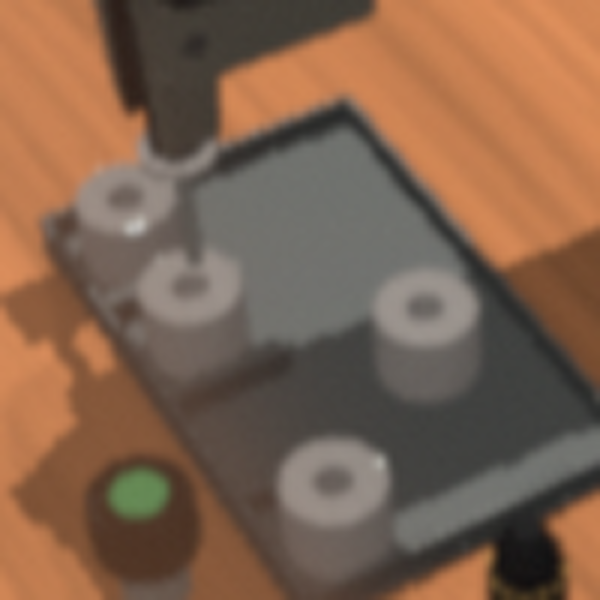

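Spacer 2 stands upright in the lane at (425,335) in the crop, and the pin hovers by bay 3.

jog_arm([
  {"offset":[0,1.7,-1.7],"spin":0},
  {"offset":[1,1.7,-1.7],"spin":0},
  {"offset":[1,1.7,-1.7],"spin":0},
  {"offset":[1,1.7,-1.7],"spin":0},
])

```text
time: 14.15
tool_pos: [559.9, -118.3, 108.2]
orientation: [-140.8, 89.7, 36.5]
ft_force: [-0.3, 0.1, -0.9]
width: 0.171
```

```bash
python3 - <<'E'
from h import *
rep(3)
E
```

```text
t 14.15 tip [ 559.3 -118.6   42.9] F [-0.29  0.07 -0.87] q7 -96.0
to bay 3 [-0.  -0.1  0.1]
```

jog_arm([
  {"offset":[6,0,0],"spin":0},
  {"offset":[13,0,0],"spin":0},
  {"offset":[19,0,0],"spin":0},
  {"offset":[23,0,0],"spin":0},
  {"offset":[25.5,0,0],"spin":0},
  {"offset":[26.5,0,0],"spin":0},
  {"offset":[26.5,0,0],"spin":0},
])

```text
time: 15.02
tool_pos: [560.0, -118.1, 82.5]
orientation: [-142.2, 89.7, 35.1]
ft_force: [-3.0, 0.8, 6.8]
width: 0.173
```

```bash
python3 - <<'E'
from h import *
rep(3)
E
```

```text
t 15.025 tip [ 559.4 -118.4   17.2] F [-3.03  0.82  6.77] q7 -97.0
to bay 3 [-0.   0.1  0.2]
```

Bay 3 is blind too, with contact at 17.2. Sliding it out the same way.

jog_arm([
  {"offset":[-2,0,0],"spin":0},
  {"offset":[-2,0,2],"spin":0},
  {"offset":[-2,0,5],"spin":0},
  {"offset":[-2,0,10],"spin":0},
  {"offset":[-2,0,16],"spin":0},
  {"offset":[-2,0,22],"spin":0},
  {"offset":[-2,0,28],"spin":0},
  {"offset":[-2,0,34],"spin":0},
  {"offset":[-2,0,40],"spin":0},
  {"offset":[-2,0,46],"spin":0},
  {"offset":[-2,0,50],"spin":0},
  {"offset":[-2,0,53],"spin":0},
])

```text
time: 16.52
tool_pos: [506.8, -115.6, 84.3]
orientation: [-142.9, 89.7, 34.4]
ft_force: [0.4, 0.4, -0.9]
width: 0.171
```

```bash
python3 - <<'E'
from h import *
rep(3)
E
```

```text
t 16.525 tip [ 506.2 -115.9   19. ] F [ 0.37  0.41 -0.85] q7 -96.0
to bay 3 [  0.2   0.1 -53. ]
```

jog_arm([
  {"offset":[0,0,4],"spin":0},
  {"offset":[0,0,8],"spin":0},
  {"offset":[0,0,10],"spin":0},
  {"offset":[0,0,9],"spin":0},
  {"offset":[0,0,7],"spin":0},
  {"offset":[-8,0,7],"spin":0},
  {"offset":[-20,0,7],"spin":0},
  {"offset":[-28,0,7],"spin":0},
  {"offset":[-28,20,-13],"spin":0},
  {"offset":[-28,45,-43],"spin":0},
  {"offset":[-26,50,-53],"spin":0},
  {"offset":[-25,50,-53],"spin":0},
])

```text
time: 18.02
tool_pos: [557.2, -167.8, 109.2]
orientation: [-134.7, 89.7, 42.6]
ft_force: [0.2, 0.2, -1.3]
width: 0.171
```

```bash
python3 - <<'E'
from h import *
rep(4)
c=eyes.capture("scene");u,v=map(int,proj(c,(530,-110,30))[0]); r=50
cv2.imwrite("pics/s6.png",cv2.resize(c["image"][v-r:v+r,u-r:u+r],None,fx=6,fy=6,interpolation=cv2.INTER_CUBIC)); print(u-r,v-r)
E
```

```text
t 18.025 tip [ 556.6 -168.1   43.9] F [ 0.21  0.18 -1.32] q7 -91.0
to bay 4 [-0.   0.3 -0.2]
222 111
```

View pics/s6.png

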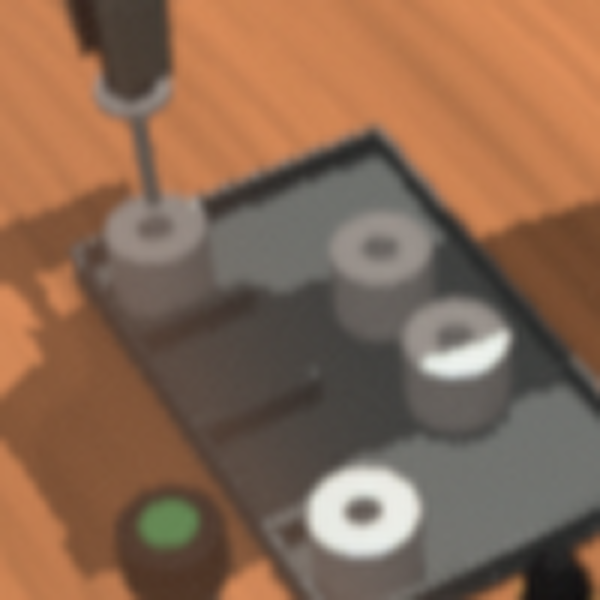

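Both blind spacers stand in the lane, at (380,275) and (457,365) in the crop, and the pin is above bay 4 at (150,195). Settle, then descend.

jog_arm([
  {"offset":[1,0.5,0],"spin":0},
  {"offset":[1,0.5,0],"spin":0},
  {"offset":[7,0.5,0],"spin":0},
  {"offset":[14,0.5,0],"spin":0},
  {"offset":[20,0.5,0],"spin":0},
  {"offset":[24,0.5,0],"spin":0},
  {"offset":[26.5,0.5,0],"spin":0},
  {"offset":[27.5,0.5,0],"spin":0},
  {"offset":[27.5,0.5,0],"spin":0},
])

```text
time: 19.2
tool_pos: [556.7, -167.6, 81.6]
orientation: [-128.2, 89.7, 49.2]
ft_force: [0.3, 0.3, 0.1]
width: 0.172
```

```bash
python3 - <<'E'
from h import *
rep(4)
E
```

```text
t 19.2 tip [ 556.  -167.8   16.3] F [0.32 0.26 0.14] q7 -91.0
to bay 4 [ 0.   0.5 -0.7]
```

jog_arm([
  {"offset":[4,0.4,-0.6],"spin":0},
  {"offset":[8,0.4,-0.6],"spin":0},
  {"offset":[11,0.4,-0.6],"spin":0},
  {"offset":[12.5,0.4,-0.6],"spin":0},
  {"offset":[13.5,0.4,-0.6],"spin":0},
])

```text
time: 19.82
tool_pos: [557.3, -167.9, 68.5]
orientation: [-126.6, 89.7, 50.8]
ft_force: [-1.6, 0.7, 7.1]
width: 0.173
```

```bash
python3 - <<'E'
from h import *
rep(4)
E
```

```text
t 19.825 tip [ 556.6 -168.2    3.2] F [-1.62  0.71  7.14] q7 -92.0
to bay 4 [-0.   0.2 -0.1]
```

Bay 4 is sound: the pin met the floor at 3.2 with 7 N. Lifting out and going back to the stand.

jog_arm([
  {"offset":[-8,0,0],"spin":0},
  {"offset":[-20,0,0],"spin":0},
  {"offset":[-36,0,0],"spin":0},
  {"offset":[-60,0,0],"spin":0},
  {"offset":[-85,0,0],"spin":0},
  {"offset":[-88,0,0],"spin":0},
  {"offset":[-88,0,0],"spin":0},
])

```text
time: 20.7
tool_pos: [556.8, -168.3, 156.6]
orientation: [-129.2, 89.7, 48.1]
ft_force: [-0.1, -0.8, 0.4]
width: 0.172
```

```bash
python3 - <<'E'
from h import *
s=get_state(); print(s["time"],s["tool_pos"]); print(off([614.3,209.8,155]).round(1))
E
```

```text
20.7 [ 556.79288343 -168.34198896  156.58882057]
[   3.1 -380.4  -39.9]
```

jog_arm([
  {"offset":[0,-45,-5],"spin":0},
  {"offset":[0,-100,-11],"spin":0},
  {"offset":[0,-155,-17],"spin":0},
  {"offset":[0,-210,-22],"spin":0},
  {"offset":[0,-265,-28],"spin":0},
  {"offset":[0,-320,-34],"spin":0},
  {"offset":[0,-365,-39],"spin":0},
  {"offset":[0,-380,-40],"spin":0},
  {"offset":[0,-380,-40],"spin":0},
  {"offset":[0,-380,-40],"spin":0},
  {"offset":[0,-380,-40],"spin":0},
])

```text
time: 22.08
tool_pos: [614.8, 207.0, 158.0]
orientation: [-139.8, 89.8, 37.4]
ft_force: [-0.5, -1.2, -0.2]
width: 0.169
```

```bash
python3 - <<'E'
from h import *
s=get_state(); print(s["time"],s["tool_pos"],tip(s)); print(off([614.3,209.8,135]).round(1)); print(rot().round(4))
c=eyes.capture("scene");u,v=map(int,proj(c,(613,209,80))[0]); r=40
cv2.imwrite("pics/s7.png",cv2.resize(c["image"][v-r:v+r,u-r:u+r],None,fx=7,fy=7,interpolation=cv2.INTER_CUBIC)); print(u-r,v-r, proj(c,(613.3,209.4,62)))
E
```

```text
22.075 [614.78384724 207.0236805  158.0139293 ] [614.13819675 206.68001111  92.71443617]
[23.  -2.7  0.7]
[[ 0.0031 -0.0493 -0.9988]
 [ 0.0024 -0.9988  0.0494]
 [-1.     -0.0025 -0.003 ]]
293 249 [[332.84876274 294.98248864]]
```

View pics/s7.png

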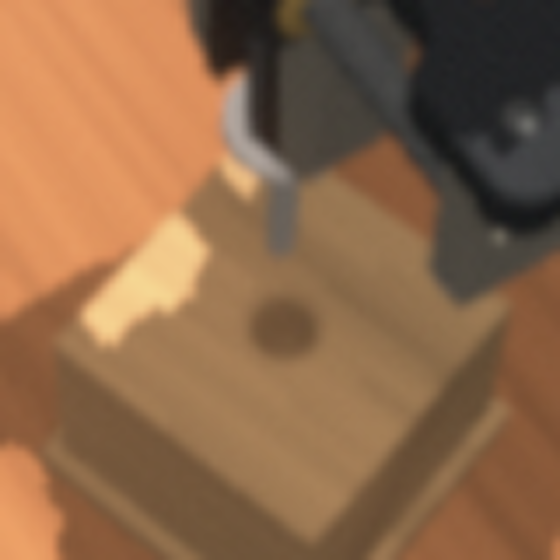

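The stand hole is seen at (284,328) in the crop, i.e. pixel (333.1,295.4). That is within about 1 mm of where the probe was picked up. The pin tip hangs at (283,245), just above and behind the hole. Correct and lower.

jog_arm([
  {"offset":[8,-2.7,0.8],"spin":0},
  {"offset":[23,-2.7,0.8],"spin":0},
  {"offset":[23,-2.7,0.8],"spin":0},
  {"offset":[23,-2.7,0.8],"spin":0},
])

```text
time: 22.62
tool_pos: [614.1, 210.3, 134.8]
orientation: [-133.8, 89.8, 43.4]
ft_force: [-1.0, 0.6, -0.2]
width: 0.172
```

```bash
python3 - <<'E'
from h import *
s=get_state(); print(s["time"],s["tool_pos"],tip(s)); print(off([614.3,209.8,79]).round(1)); print(rot().round(4))
c=eyes.capture("scene");u,v=map(int,proj(c,(613,209,80))[0]); r=40
print(atz(c,[[333.1,295.4]],62))
E
```

```text
22.625 [614.07733204 210.29546269 134.83242599] [613.41218868 209.97023757  69.53292154]
[55.8  0.6 -0.1]
[[ 0.0028 -0.0488 -0.9988]
 [ 0.0027 -0.9988  0.0488]
 [-1.     -0.0028 -0.0027]]
[[613.39014937 210.16221232  62.        ]]
```

jog_arm([
  {"offset":[10,0,0],"spin":0},
  {"offset":[22,0,0],"spin":0},
  {"offset":[36,0,0],"spin":0},
  {"offset":[48,0,0],"spin":0},
  {"offset":[54,0,0],"spin":0},
  {"offset":[56.5,0,0],"spin":0},
  {"offset":[57.5,0,0],"spin":0},
  {"offset":[57.5,0,0],"spin":0},
])

```text
time: 23.68
tool_pos: [614.7, 210.7, 78.1]
orientation: [-139.6, 89.7, 37.6]
ft_force: [-0.2, -0.5, -0.7]
width: 0.171
```

jog_arm([
  {"offset":[1,0,0],"spin":0},
  {"offset":[1.6,0,0],"spin":0},
  {"offset":[1.6,0,0],"spin":0},
])

```text
time: 24.05
tool_pos: [615.0, 210.8, 77.3]
orientation: [-144.5, 89.7, 32.7]
ft_force: [-1.1, -0.8, 5.0]
width: 0.167
```

Collar seated (5 N at TCP z = 77.3). Release.

jog_arm([
  {"offset":[0,0,0],"spin":0},
  {"offset":[0,0,0],"spin":0},
  {"offset":[0,0,0],"spin":0},
  {"offset":[0,0,0],"spin":0},
  {"offset":[0,0,0],"spin":0},
], fingers=60)

```text
time: 24.68
tool_pos: [615.0, 210.8, 77.2]
orientation: [-143.9, 89.7, 33.3]
ft_force: [0.4, 0.4, 0.0]
width: 0.655
```

jog_arm([
  {"offset":[-10,0,0],"spin":0},
  {"offset":[-30,0,0],"spin":0},
  {"offset":[-60,0,0],"spin":0},
  {"offset":[-100,0,0],"spin":0},
  {"offset":[-130,40,40],"spin":0},
  {"offset":[-130,90,80],"spin":0},
  {"offset":[-130,120,130],"spin":0},
  {"offset":[-130,120,180],"spin":0},
  {"offset":[-130,120,200],"spin":0},
  {"offset":[-130,120,200],"spin":0},
])

```text
time: 25.92
tool_pos: [408.6, 100.3, 207.4]
orientation: [-162.4, 89.5, 14.9]
ft_force: [-0.1, 1.2, 0.9]
width: 0.65
```

```bash
python3 - <<'E'
from h import *
s=get_state(); print(s["time"],s["tool_pos"],s["width"])
I=[]
for n in("scene","top"):
    c=eyes.capture(n); cv2.imwrite(f"pics/{n}_f.png",c["image"])
    for nm,p,r in(("st",(613,209,80),45),("tr",(530,-94,20),60)):
        u,v=map(int,proj(c,p)[0]); I.append(cv2.resize(c["image"][v-r:v+r,u-r:u+r],(300,300),interpolation=cv2.INTER_CUBIC))
cv2.imwrite("pics/fin.png",np.vstack([np.hstack(I[:2]),np.hstack(I[2:])]))
E
```

```text
25.925 [408.5647279  100.32501013 207.41179414] 0.6495040303774358
```

View pics/fin.png

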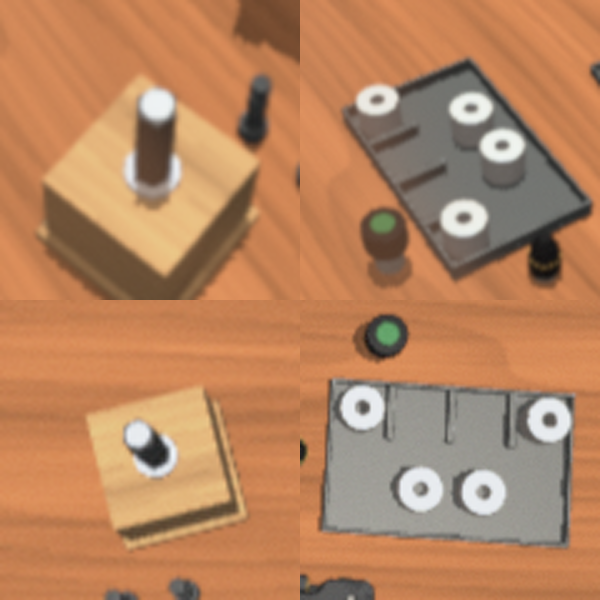

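The probe is upright and collar-down in its stand. The spacers of bays 2 and 3 stand in the lane at (420,488) and (483,492), and 1 and 4 are in their bays. Now a numerical check.

```bash
python3 - <<'E'
from h import *
import pickle
C0=pickle.load(open("C0.pkl","rb")); c=eyes.capture("top"); s=eyes.capture("scene")
def f(c,p,z,thr=190):
    im=c["image"];u,v=map(int,np.round(proj(c,[*p,z])[0]));r=15
    q=cv2.resize(im[v-r:v+r,u-r:u+r].astype(np.float32).min(axis=2),None,fx=6,fy=6,interpolation=cv2.INTER_CUBIC)
    n,l,st,ce=cv2.connectedComponentsWithStats((q>thr).astype(np.uint8)); i=1+np.argmax(st[1:,4])
    k=cv2.findContours((l==i).astype(np.uint8),0,1)[0][0]; e=cv2.fitEllipse(cv2.convexHull(k))
    return atz(c,[[(e[0][0]+.5)/6-.5+u-r,(e[0][1]+.5)/6-.5+v-r]],z)[0][:2]
a=np.radians(-2.83); M=np.array([[np.cos(a),np.sin(a)],[-np.sin(a),np.cos(a)]])
o=np.array([560.45,-93.9])-M.T@[38,0]
for p in [BAY[1],(501.5,-65.5),(499,-115.5),BAY[4]]:
    for cc in(c,s):
        w=f(cc,p,34); print(w.round(1),"tray",(M@(w-o)).round(1),end=" | ")
    print()
print("cap z126",f(c,(613,209),126),f(s,(613,209),126), "before",f(C0["top"],(613,209),126),f(C0["scene"],(613,209),126))
for n,x in(("top",c),("scene",s)):
    d=cv2.absdiff(x["image"],C0[n]["image"]).max(axis=2)
    for nm,p in(("obj",(530,37,21)),("eye",(623,-36,24)),("bolts",(534,200,20)),("bolts2",(534,225,20))):
        u,v=map(int,proj(x,p)[0]); print(n,nm,d[v-10:v+10,u-10:u+10].mean().round(1),d[v-10:v+10,u-10:u+10].max())
E
```

```text
[564.2 -19.2] tray [38.1 74.8] | [564.1 -18.4] tray [37.9 75.6] | 
[499.6 -66.2] tray [-24.2  24.7] | [499.5 -65. ] tray [-24.3  25.9] | 
[ 497.9 -116.2] tray [-23.3 -25.4] | [ 497.6 -115.2] tray [-23.7 -24.4] | 
[ 556.8 -168.9] tray [ 38.  -75.1] | [ 556.8 -167.6] tray [ 38.  -73.8] | 
cap z126 [602.62702357 200.34191293] [613.43516389 210.30471049] before [613.58787467 209.46930228] [612.70754386 209.25909541]
top obj 10.1 18
top eye 8.2 16
top bolts 11.5 18
top bolts2 11.4 17
scene obj 6.2 14
scene eye 6.2 13
scene bolts 9.9 15
scene bolts2 10.1 15
```

View pics/top_f.png

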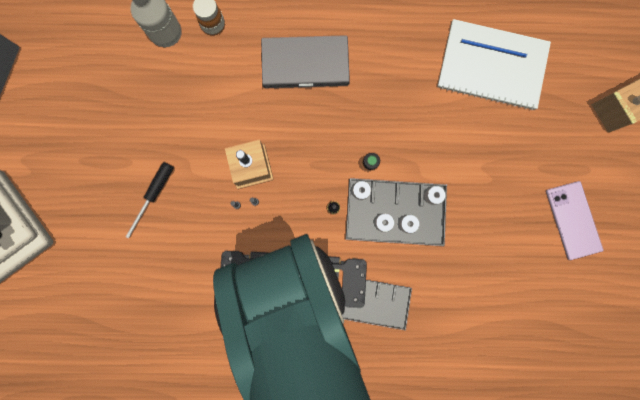

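```bash
python3 -c "
from rig import workorder,get_state
print(get_state()['joint_vel'].round(2)); print(workorder.finish_job())"
```

```text
[-0.19  0.62  0.12  0.27 -0.09 -0.01  0.02]
the job is handed in; nothing more can be done
None
```

The job is done and handed in at about 26 s of the 67 s limit. I felt all four bores in order from bay 1 to bay 4.

| Bay | Pin contact (measured tip height) | Result |
|---|---|---|
| 1 | tray floor, about 3 mm (9 N) | sound, left standing |
| 2 | 17.3 mm (5 N) | blind, slid into the lane |
| 3 | 17.2 mm (7 N) | blind, slid into the lane |
| 4 | tray floor, about 3 mm (7 N) | sound, left standing |

**Spacers:** Both cameras put the two blind ones upright in the front lane, centred at about x = −24 mm in the tray frame. The lane allows −42 to −2 mm for a spacer wholly inside. The sound ones are still at their bay centres, within the 1 mm or so by which the cameras differ.

**Probe:** It is released and upright in its stand, down to its collar. It met about 5 N at the same height as at pick-up. The scene camera puts its cap within about 1.3 mm of where it started.

**Bystanders:** The objective, eyepiece and screws show no movement in the before and after pictures.

**Check that failed:** The last top-camera fit of the probe cap locked onto the bright collar instead and gave a meaningless position. I relied on the scene camera, the seating force and the picture instead.

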